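# Feed lacquer blanks with the sprung advance lever

### The job

First move the glass jar from in front of the blank feeder's mouth and stand it upright on the cork coaster. Then swing the feeder's sprung lever all the way to its stop and let it spring back, so that one blank comes out; slide that blank along the bench, without lifting it, until it lies wholly on the grey mat. Then work the lever once more in the same way, so that the next blank is left waiting at the mouth and the last one stays in the feeder; do not disturb the other things on the bench.

Things in the scene. Friction and masses are not known exactly. Their poses are not given: they have to be found in the camera images.
- feeder: Blank feeder, fixed; origin on the bench under the axis of its open-topped magazine of three stacked blanks; +y points out of the mouth, z up. Magazine: aluminium walls, x and y -55.5 to +55.5 mm, 46 mm high, a 20 mm high slot under the front wall (the mouth, y = +55.5). Behind it a grey housing, x -55 to +55, y -225 to -55, 42 mm high. Blanks slide directly on the bench top.
- lever (a joint): The feeder's sprung advance lever, rad: 0 at rest, 1.10 at its rigid stop. It turns level about the upright axis at point lever_pivot, clockwise seen from above as it grows: its knob sweeps along the feeder's -x side from back to front. It needs 5 to 12 N at the knob; let go, it flies back by itself in about 1 s. It drives a pusher in the housing, 140 mm per rad.
- lever_knob (a point): Middle of the upright black knob on the end of the lever arm: 22 mm diameter, z = 58 to 108 mm, 140 mm from the pivot axis. The steel arm, 16 mm wide, lies at z = 58 to 66 mm: push the knob above that. It moves with the lever; in the feeder's frame at rest x = -121, y = -190 mm, at the stop about x = -117, y = -43 mm.
- lever_pivot (a point): Point on the lever's upright axis at the height of the knob's middle (in the feeder's frame x = 0, y = -120 mm, z = 83 mm). The hub under it is 30 mm wide and reaches z = 72 mm.
- mouth (a point): Point on the bench where the centre of a blank lies after a full stroke (1.05 rad or more): 152 mm along +y from the feeder's origin; the blank's rear edge is then 48 mm clear of the front wall. When the lever is back, the stack drops and the next blank is lowest.
- blank_low: Lowest blank in the magazine, the first to come out: black lacquered disc, 96 mm diameter, 16 mm thick, about 90 g. Origin at the centre of its underside. Too wide to be grasped across. It is pushed by its rim along the bench top.
- blank_mid: Second blank, the same; the one to be left waiting at the mouth.
- blank_top: Third blank, the same; stays in the magazine.
- mat: Round grey felt mat, 140 mm diameter, under 1 mm thick and flush with the bench (a blank slides onto it without a step). Origin at its centre.
- coaster: Round cork coaster, 94 mm diameter, 4 mm thick, fixed. Origin at the centre of its underside.
- jar: Closed glass jar with a steel lid, 62 mm diameter, 85 mm high, about 300 g, standing in front of the feeder's mouth. Origin at the centre of its underside.
- tin: Bystander: steel tin, 50 mm diameter, 60 mm high, standing between the mouth and the mat and coaster. Origin at the centre of its underside.
- bowl: Bystander: black bowl, 110 mm wide at the rim, 45 mm high. Origin at the centre of its underside.
- phone: Bystander: black phone lying flat, 75 x 150 x 9 mm (x, y, z). Origin at the centre of its underside.
- brush: Bystander: brush lying along its x axis, 200 mm long, up to 42 mm wide and 20 mm high. Origin on the bench under its middle.
- spatula: Bystander: spatula lying along its x axis, 210 mm long, up to 65 mm wide and 20 mm high. Origin on the bench under its middle.
- plaque: Bystander: finished red and gold plaque lying flat, 150 mm diameter, 10 mm thick. Origin at the centre of its underside.
- mug: Bystander: white mug, 80 mm diameter, 95 mm high, with a handle. Origin at the centre of its underside.

How it is judged (in metres and radians):
On the way, in this order (a step that is already met when the one before it is completed fails the run):
1. the jar stands upright on the cork coaster, let go (horizontal distance between jar and coaster below 0.024 m and height (world z) of jar below 0.01 m and angle between jar's own z axis and vertical below 0.12 rad and linear speed of jar below 0.02 m/s and contact force between the fingers and jar below 0.2 N), for 0.2 s.
2. the lever is swung to its stop (value of joint lever above 1.05 rad).
3. the lever has sprung back and the first blank is out in front of the mouth (value of joint lever below 0.06 rad and y of blank_low in the frame of feeder between 0.125 and 0.215 m and x of blank_low in the frame of feeder between -0.035 and 0.035 m), for 0.1 s.
4. the first blank lies wholly on the grey mat (horizontal distance between blank_low and mat below 0.023 m and linear speed of blank_low below 0.02 m/s), for 0.1 s.
5. the lever is swung to its stop again (value of joint lever above 1.05 rad).
At the end, for the whole second after the job is handed in: Jar upright on the coaster (centres within 24 mm); first blank at rest on the mat (within 23 mm); second at rest before the mouth (125 to 215 mm along the feeder's +y, within 35 mm sideways); third down in the magazine (within 12 mm of its axis); lever back (below 0.06 rad) (all of step 4 and horizontal distance between jar and coaster below 0.024 m and height (world z) of jar below 0.01 m and angle between jar's own z axis and vertical below 0.12 rad and linear speed of each of jar, blank_mid below 0.02 m/s and value of joint lever below 0.06 rad and y of blank_mid in the frame of feeder between 0.125 and 0.215 m and x of blank_mid in the frame of feeder between -0.035 and 0.035 m and horizontal distance between blank_top and feeder below 0.012 m and height (world z) of blank_top below 0.008 m); the robot touches nothing.
It fails at once if a bystander is moved more than 25 mm (distance of any of tin, bowl, phone, brush, spatula, plaque, mug from where it was at the start of the episode above 0.025 m).
It fails at once if the tin or the mug is knocked over (angle between any of tin, mug's own z axis and vertical above 0.5 rad).
It fails at once if the jar is tipped over (angle between jar's own z axis and vertical above 0.6 rad).
It fails at once if the first blank is lifted off the bench (height (world z) of blank_low above 0.03 m).
It fails at once if the last blank leaves the feeder (horizontal distance between blank_top and feeder above 0.03 m).
It also fails if it takes over 72 s, if anything falls off the work surface, if the arm or the gripper's body presses on something with over 40 N, if the wrist force passes 120 N, or if a joint passes its speed limit or range.

### The arm

A 6-joint arm with a two-finger parallel gripper is mounted at the origin on the work surface. World frame = base frame: x ahead of the robot, y to its left, z up, the work surface at z = 0. Lengths are in mm, angles in rad, forces in N, time in s.
With the tool pointing down it reaches from about 350 to 875 mm from the base axis. Payload 4.2 kg.
Tool frame: the origin (TCP) lies at the very end of the fingers, on their centre line; the grasp point (between the pads) lies 19 mm behind it; z points along the fingers, y is the line along which they close (so a half turn about z gives the same grasp; the last joint's range is limited). The gripper opens to 85 mm and grips with 20 to 120 N. Pads are 22 mm wide; open, the fingers measure 114 mm over their backs; the gripper's body (76 mm by 85 mm) begins 54 mm behind the grasp point. The pads swing forward as they close: fully open they stand 13 mm farther back than shut.
Start: joints at [-1.071, 0.385, 0.008, 0, -1.194, -0.259], TCP at [149.067, -606.942, 231.312] pointing down, gripper open.
Joint ranges: [-3.14, 3.14], [-1.21, 2.06], [-1.07, 1.41], [-3.16, 2.05], [-2.99, -0.16], [-3.1, 3.1]. Speed limits (rad/s): [2.79, 2.79, 3.14, 3.14, 3.14, 3.14].

### API

Orientations are given as a unit quaternion [x, y, z, w].
In Python, from bench import arm gives the robot as it stands. The module is installed in compiled form; this text tells all that it offers.
- The arm moves only by the tool drive_tool, never from a script. Its argument "targets" is a list of rows, each a list of 5 numbers: the closure, from -1 (fully open) to 1 (shut), then the shift along the tool's x, y, z in mm, then the turn about the tool's z in degrees. In form: [[grip, tx, ty, tz, roll], ...]. A call has 1 to 12 rows; each row is the pose to reach, as a shift and turn from the pose commanded when the call began, along the tool's axes at that moment; what a row does not reach only later rows make up. A row lasts 1/10 s, in which the tool goes at most 50 mm and 8.59 degrees, less where a joint would pass 70% of its speed; a pose out of reach is approached as far as the arm can. A call with a gripper value outside its range is refused whole. The fingers move at their own pace and stop on an object; the grip force is fixed at half the most. Time passes only in rows, so rows that repeat a pose let the fingers close. It gives the time, the measured TCP pose, the force, the opening and the grip force at its end, in the units of the state.
- arm.read_state(): the state, without advancing time (a new reading comes with each control period).
- arm.get_image(name): name is "scene" or "top" or "wrist"; returns the picture (384x512x3 uint8, blue, green, red); there is no depth.
- arm.camera_params(name): a dict with "fov_y" (degrees; the focal length in pixels is half the picture's height over the tangent of half this angle, whatever the lens; pixels are square), "cx", "cy" (the principal point, pixels), "rvec" (rotation vector, rad) and "tvec" (3), from world to camera coordinates, as OpenCV has them; the wrist camera has in their place "tool_from_camera" (4x4, takes a point from camera to tool coordinates, whose origin is the TCP and whose axes are the flange's). Camera axes: x right, y down, z forward; pixel columns grow to the right and rows downward; lengths in mm; the calibration is good to about 2 mm. A picture is of the moment at which its call begins: read the wrist's pose just before it. camera_params takes no time and is no camera call.
- arm.job_done(): hands the job in; it is judged then, once.
The state is a dict: "clock": time; "joints": joint angles; "joint_vel": joint speeds; "joint_efforts": joint torques, N m; "position": TCP position; "ee_rot": TCP orientation; "contact_force": force on the tool from outside, world axes, zero at the start; "wrist_torque": the same for the moment, N m; "gripper_width": finger opening in mm; "grasp_force": force on a finger pad.
Only numpy, scipy, OpenCV 4.12 (cv2) and the standard library are available. Lean on these libraries where they do the work, as an engineer would, in place of code of your own. Each camera call takes 0.05 s, during which the arm holds its last target. There are 200 camera calls.

## Working session

There is one attempt and no reset: what is moved stays moved. The work goes in short steps, Python scripts to look and compute and a tool call to move; the robot and the scene stay as the last step left them, time stands still between calls to the robot, and variables do not carry over. Pictures are saved under pics/ and viewed, at most 12 in all, crops included, and the job is handed in when it is done.

Besides the shell and the picture viewer there is one more tool, called after ">>>" as name(argument=value, ...), one argument or row to a line, values as JSON. drive_tool: Moves the arm, as the interface text tells. Its arguments: {"type":"object","properties":{"targets":{"type":"array","items":{"type":"array","items":{"type":"number"}}}},"required":["targets"]}

```bash
mkdir -p pics; cat > h.py <<'E'
import numpy as np, cv2
from bench import arm
from scipy.spatial.transform import Rotation as R
def cam(n):
    p=arm.camera_params(n); f=192/np.tan(np.radians(p['fov_y'])/2)
    K=np.array([[f,0,p['cx']],[0,f,p['cy']],[0,0,1]])
    if 'rvec' in p:
        Rm=cv2.Rodrigues(np.array(p['rvec'],float))[0]; t=np.array(p['tvec'],float).ravel()
    else:
        s=arm.read_state(); T=np.eye(4); T[:3,:3]=R.from_quat(s['ee_rot']).as_matrix(); T[:3,3]=s['position']
        M=np.linalg.inv(T@np.array(p['tool_from_camera'])); Rm=M[:3,:3]; t=M[:3,3]
    return K,Rm,t
def ray(c,u,v,z):
    K,Rm,t=c; o=-Rm.T@t; d=Rm.T@np.linalg.inv(K)@np.array([u,v,1.])
    return o+d*(z-o[2])/d[2]
def proj(c,P):
    K,Rm,t=c; q=K@(Rm@np.array(P,float)+t); return q[:2]/q[2]
E
python3 - <<'E'
from h import *
for n in('top','scene'):
    im=arm.get_image(n); cv2.imwrite(f'pics/{n}0.png',im)
    cv2.imwrite(f'pics/{n}0b.png',cv2.resize(im,(800,600),interpolation=cv2.INTER_CUBIC))
    c=cam(n); print(n,arm.camera_params(n),-c[1].T@c[2])
print(arm.read_state()); print(arm.camera_params('wrist'))
E
```

```text
top {'fov_y': 49.08611006074767, 'cx': 254.45189815541931, 'cy': 189.73770419870993, 'rvec': array([ 2.16122305, -2.04764894,  0.23230683]), 'tvec': array([ -42.80324472,  601.83394314, 1383.24286142])} [ 287.20477835  -18.88101097 1481.40269652]
scene {'fov_y': 43.08132054272842, 'cx': 254.05854863486186, 'cy': 190.97075624235478, 'rvec': array([ 1.97224841,  1.79296565, -0.51797221]), 'tvec': array([ -49.66700894, -458.58425356, 1800.61617123])} [1357.19126722  -93.59233459 1266.59277772]
{'clock': 0.1, 'joints': array([-1.07142473e+00,  3.85485491e-01,  6.78082883e-03, -3.87539312e-04,
       -1.19402443e+00, -2.58576333e-01]), 'joint_vel': array([ 0.00131962, -0.0017839 ,  0.00333528,  0.00182946, -0.00128324,
        0.00018505]), 'joint_efforts': array([-3.85861240e-04, -3.93319237e+01,  1.88928705e+01,  4.19799417e+00,
       -2.59076071e-03, -1.44704675e-06]), 'position': array([ 148.91528168, -606.47063559,  230.34168358]), 'ee_rot': array([-1.20035965e-01,  9.92769057e-01,  9.64446783e-04, -1.90200509e-04]), 'contact_force': array([ 0.13052925,  0.34663992, -0.36783278]), 'wrist_torque': array([ 0.00073659, -0.01800763, -0.00102821]), 'grasp_force': 0.0, 'gripper_width': 85.50198990637328}
{'fov_y': 61.83267639023562, 'cx': 257.2893174448448, 'cy': 190.11920423633396, 'tool_from_camera': array([[-5.13371904e-04, -9.50556228e-01, -3.10552079e-01,
         7.94378431e+01],
       [ 9.99998862e-01, -4.74387832e-05, -1.50788908e-03,
        -3.55094837e-01],
       [ 1.41860114e-03, -3.10552500e-01,  9.50555171e-01,
        -1.42249557e+02],
       [ 0.00000000e+00,  0.00000000e+00,  0.00000000e+00,
         1.00000000e+00]])}
```

View pics/top0b.png

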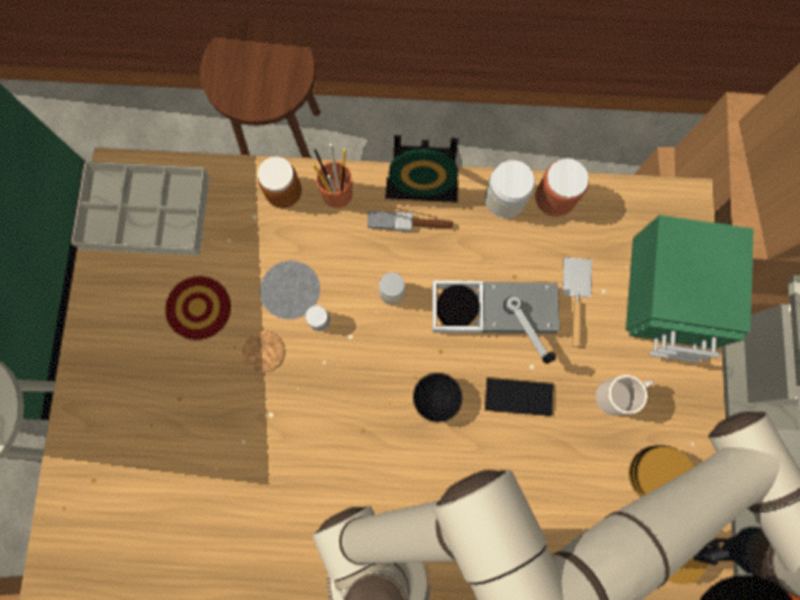

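View pics/scene0b.png

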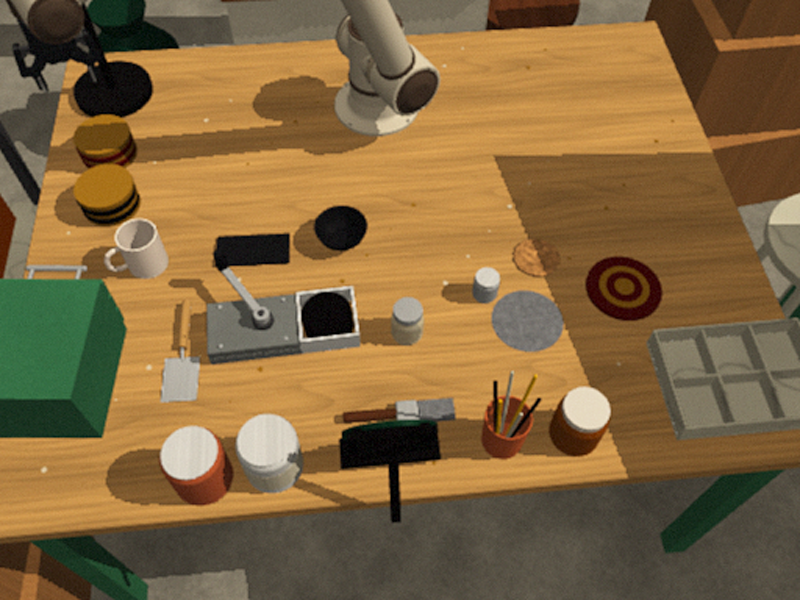

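The top view (800 px scale) shows the jar at (391,288), tin at (317,317), mat at (291,290), coaster at (264,351), magazine at (458,306), knob at (547,355), and the mouth facing left. I'll refine these with masks.

```bash
python3 - <<'E'
from h import *
im=cv2.imread('pics/top0.png'); c=cam('top'); sc=cam('scene'); im2=cv2.imread('pics/scene0.png')
hsv=cv2.cvtColor(im,cv2.COLOR_BGR2HSV); hsv2=cv2.cvtColor(im2,cv2.COLOR_BGR2HSV)
def blobs(m,lo,hi,box):
    k=np.zeros_like(m); x0,y0,x1,y1=box; k[y0:y1,x0:x1]=m[y0:y1,x0:x1]
    cs=cv2.findContours(k,cv2.RETR_EXTERNAL,cv2.CHAIN_APPROX_NONE)[0]
    return [q for q in cs if lo<cv2.contourArea(q)<hi]
grey=(hsv[...,1]<75).astype(np.uint8)*255
grey2=(hsv2[...,1]<75).astype(np.uint8)*255
def rep(nm,cc,m,box,z,lo=40,hi=9000):
    for q in blobs(m,lo,hi,box):
        (u,v),(w,h),a=cv2.minAreaRect(q); M=cv2.moments(q); g=(M['m10']/M['m00'],M['m01']/M['m00'])
        W=np.array([ray(cc,*p[0],z)[:2] for p in q]); 
        r=cv2.minAreaRect(W.astype(np.float32))
        print(nm,'px',np.round(g,1),'cen',ray(cc,*g,z)[:2].round(1),'rect',np.round(r[0],1),np.round(r[1],1),round(r[2],1))
rep('mat',c,grey,(160,160,210,208),0); rep('jar',c,grey,(238,168,264,200),85)
rep('tin',c,grey,(193,190,215,215),60); rep('feeder',c,grey,(268,172,362,216),44)
cork=((hsv[...,0]<13)&(hsv[...,1]>90)).astype(np.uint8)*255
rep('coaster',c,cork,(150,208,190,245),4)
blk=(hsv[...,2]<60).astype(np.uint8)*255
rep('blank?',c,blk,(278,180,310,212),48); rep('knob',c,blk,(340,215,360,235),108,10)
rep('bowl',c,blk,(255,230,305,275),45); rep('mat-s',sc,grey2,(310,180,365,228),0); rep('tin-s',sc,grey2,(298,168,322,194),30); rep('jar-s',sc,grey2,(245,186,275,222),42)
for n,b in (('top',im[165:250,150:370]),):
    cv2.imwrite('pics/crop1.png',cv2.resize(b,None,fx=3.6,fy=3.6,interpolation=cv2.INTER_CUBIC))
E
```

```text
mat px [187.1 186.9] cen [615.2 233.7] rect [615.8 231.7] [148.3 157.4] 3.1
jar px [250.5 184. ] cen [618.5   4.1] rect [618.7   4.1] [61.9 61.2] 47.6
tin px [201.  200.4] cen [557.2 171.4] rect [559.9 173.2] [86.1 49. ] 35.5
feeder px [316.3 196.4] cen [ 596.4 -227.1] rect [ 594.6 -227.5] [123.2 283.7] 1.2
blank? px [292.5 195.4] cen [ 594.6 -143.7] rect [ 596.2 -145.1] [85.5 90.9] 3.1
knob px [351.1 228.4] cen [ 481.4 -334.3] rect [ 481.7 -333.7] [13.  22.5] 29.1
bowl px [279.7 253.9] cen [ 390.3 -107.4] rect [ 390.5 -106.8] [100.7  98.4] 2.7
mat-s px [337.1 205.1] cen [621.5 243. ] rect [619.4 243.1] [134.8 136.3] 14.7
mat-s px [313.6 185.6] cen [544.7 183.3] rect [547.9 185.8] [28.3 50.5] 80.8
tin-s px [310.8 181.9] cen [549.6 170.3] rect [549.6 170.6] [47.9 83.7] 72.0
jar-s px [260.9 199.7] cen [606.6  10.6] rect [610.    8.5] [54.8 77.2] 76.0
```

View pics/crop1.png

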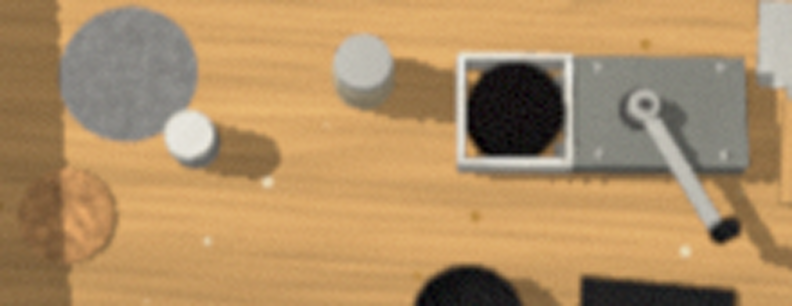

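The crop (3.6x, offset (150,165)) shows clean outlines: mat centre (128,73), coaster (66,214), tin lid (190,136), jar lid (363,60), magazine rim corners (458,55)-(574,163), housing right edge x=745, hub (646,104) and knob (728,229).

```bash
python3 - <<'E'
from h import *
c=cam('top'); sc=cam('scene')
D=dict(mat=(128,73,0),coaster=(66.5,214,4),tin=(190,133,60),jar=(363,60,85),hub=(646,104,72),knob=(728,230,108),
magTL=(458,55,46),magTR=(574,55,46),magBL=(458,162,46),magBR=(574,162,46),housTR=(745,58,42),housBR=(745,160,42),magblank=(516,109,48))
P={k:ray(c,150+a/3.6,165+b/3.6,z) for k,(a,b,z) in D.items()}
for k,v in P.items(): print(k,v.round(0),'scene px(800)',(proj(sc,v)*1.5625).round(0))
f=sum(P[k] for k in('magTL','magTR','magBL','magBR'))/4
ax=f-P['hub']; print('origin',f, 'yaw of +y',np.degrees(np.arctan2(ax[1],ax[0])),np.linalg.norm(ax[:2]))
e=(P['magTL']+P['magBL'])/2-(P['housTR']+P['housBR'])/2; print('edge axis',np.degrees(np.arctan2(e[1],e[0])),np.linalg.norm(e[:2]))
for a,b in(('magTL','housTR'),('magBL','housBR')):
    e=P[a]-P[b]; print(np.degrees(np.arctan2(e[1],e[0])))
print('tool x,y,z axes',R.from_quat(arm.read_state()['ee_rot']).as_matrix().round(3))
E
```

```text
mat [621. 240.   0.] scene px(800) [525. 320.]
coaster [475. 287.   4.] scene px(800) [534. 257.]
tin [552. 165.  60.] scene px(800) [485. 277.]
jar [627.   3.  85.] scene px(800) [405. 309.]
hub [ 602. -268.   72.] scene px(800) [257. 313.]
knob [ 480. -338.  108.] scene px(800) [217. 251.]
magTL [646. -88.  46.] scene px(800) [357. 333.]
magTR [ 652. -202.   46.] scene px(800) [296. 341.]
magBL [540. -93.  46.] scene px(800) [351. 286.]
magBR [ 546. -204.   46.] scene px(800) [293. 293.]
housTR [ 660. -370.   42.] scene px(800) [204. 353.]
housBR [ 558. -370.   42.] scene px(800) [206. 306.]
magblank [ 595. -147.   48.] scene px(800) [324. 312.]
origin [ 596.39077661 -146.68164108   46.        ] yaw of +y 92.41966042415487 121.42371663247913
edge axis 93.18754970962935 279.58235428281967
92.72217132459873
93.65986049571002
tool x,y,z axes [[-0.971 -0.238 -0.001]
 [-0.238  0.971  0.002]
 [ 0.     0.002 -1.   ]]
```

Feeder origin is about (596,-147) with a yaw of about 3°. That puts the mouth at (588,5), the jar at (627,3), the mat at (621,240), the coaster at (475,287) and the tin at (552,165). The known sizes agree. I'll move above the jar.

>>> drive_tool(
  targets=[
    [-1,-600,480,0,8],
    [-1,-600,480,0,13.8],
    [-1,-600,480,0,13.8],
    [-1,-600,480,0,13.8],
    [-1,-600,480,0,13.8],
    [-1,-600,480,0,13.8],
    [-1,-600,480,0,13.8],
    [-1,-600,480,0,13.8],
    [-1,-600,480,0,13.8],
    [-1,-600,480,0,13.8],
    [-1,-600,480,0,13.8],
    [-1,-600,480,0,13.8],
  ],
)

```text
clock: 1.3
position: [515.3, -129.2, 231.2]
ee_rot: [-0.0, 1.0, 0.0, -0.0]
contact_force: [0.9, -0.8, 0.3]
gripper_width: 85.5
grasp_force: 0.0
```

>>> drive_tool(
  targets=[
    [-1,-105,130,0,0],
    [-1,-105,130,0,0],
    [-1,-105,130,0,0],
    [-1,-105,130,0,0],
    [-1,-105,130,0,0],
    [-1,-105,130,0,0],
  ],
)

```text
clock: 1.9
position: [619.0, -1.5, 230.6]
ee_rot: [0.0, 1.0, -0.0, -0.001]
contact_force: [-0.9, -0.3, -0.7]
gripper_width: 85.4
grasp_force: 0.0
```

```bash
python3 - <<'E'
from h import *
print(arm.read_state()['position'],arm.read_state()['ee_rot'])
c=cam('wrist'); im=arm.get_image('wrist'); cv2.imwrite('pics/w1.png',im)
for P in((627,3,85),(588,5,0),(594,-91,46)): print(P,proj(c,P))
E
```

```text
[618.97266158  -1.49879387 230.59805763] [ 1.60436804e-05  9.99999518e-01 -1.48519653e-04 -9.70615568e-04]
(627, 3, 85) [262.90037861 183.56252319]
(588, 5, 0) [263.67625602 129.82576298]
(594, -91, 46) [170.55214545 141.63552448]
```

View pics/w1.png

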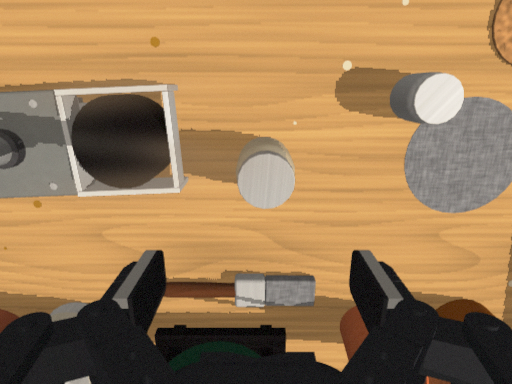

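The wrist view shows the jar lid at (266,179), tin lid at (439,98), mat at about (464,155), and magazine rim corners (55,91), (173,86), (182,188) and (79,194).

```bash
python3 - <<'E'
from h import *
c=cam('wrist')
for n,u,v,z in(('jar',266,179.5,85),('tin',439,98,60),('m1',55,91,46),('m2',173,86,46),('m3',183,189,46),('m4',79,194,46),('matL',404,160,0),('matB',455,212,0),('matT',483,97,0)): print(n,ray(c,u,v,z).round(1))
E
```

```text
jar [623.1   5.3  85. ]
tin [550.9 167.9  60. ]
m1 [ 544.3 -200.3   46. ]
m2 [539.8 -84.7  46. ]
m3 [644.9 -82.6  46. ]
m4 [ 650.5 -195.3   46. ]
matL [623.8 171.3   0. ]
matB [690.3 244.4   0. ]
matT [552.  249.5   0. ]
```

>>> drive_tool(
  targets=[
    [-1,-5,6,40,0],
    [-1,-5,6,80,0],
    [-1,-5,6,120,0],
    [-1,-5,6,150,0],
    [-1,-5,6,175,0],
    [-1,-5,6,198,0],
    [-1,-5,6,198,0],
    [-1,-5,6,198,0],
  ],
)

```text
clock: 2.75
position: [624.6, 3.7, 34.1]
ee_rot: [0.001, 1.0, -0.0, 0.0]
contact_force: [0.3, 1.2, -0.0]
gripper_width: 85.3
grasp_force: 0.0
```

>>> drive_tool(
  targets=[
    [1,0,0,0,0],
    [1,0,0,0,0],
    [1,0,0,0,0],
    [1,0,0,0,0],
    [1,0,0,0,0],
    [1,0,0,0,0],
    [1,0,0,0,0],
    [1,0,0,0,0],
  ],
)

```text
clock: 3.55
position: [626.3, 5.1, 36.2]
ee_rot: [-0.0, 1.0, 0.0, 0.002]
contact_force: [-1.4, -0.1, 6.0]
gripper_width: 59.0
grasp_force: 65.7
```

>>> drive_tool(
  targets=[
    [1,0,0,-10,0],
    [1,0,0,-30,0],
    [1,0,0,-60,0],
    [1,0,0,-100,0],
    [1,0,0,-100,0],
    [1,0,0,-100,0],
  ],
)

```text
clock: 4.15
position: [624.3, 5.0, 134.3]
ee_rot: [0.0, 1.0, 0.001, 0.001]
contact_force: [-0.6, 1.0, -5.3]
gripper_width: 59.4
grasp_force: 65.8
```

```bash
python3 - <<'E'
from h import *
s=arm.read_state();print(s['position'],s['contact_force'])
a=arm.get_image('wrist'); t=arm.get_image('scene')[120:280,180:380]
b=cv2.resize(t,(480,384),interpolation=cv2.INTER_CUBIC)
m=np.hstack([cv2.resize(a,(320,240)),cv2.resize(t,(300,240))]); cv2.imwrite('pics/g1.png',m)
E
```

```text
[624.33995951   4.98454953 134.31842803] [-0.56469155  1.04203314 -5.27843879]
```

View pics/g1.png

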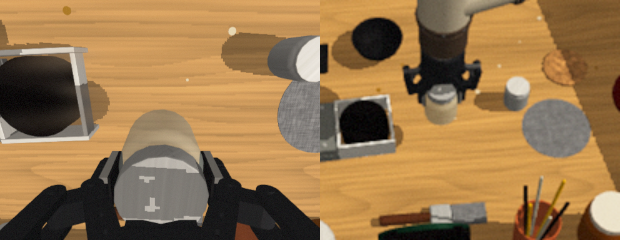

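The jar is gripped upright (lid centred between the pads), so I'll carry it to the coaster.

>>> drive_tool(
  targets=[
    [1,20,38,0,0],
    [1,40,76,0,0],
    [1,62,118,0,0],
    [1,85,160,0,0],
    [1,107,203,0,0],
    [1,127,240,0,0],
    [1,140,265,0,0],
    [1,149,282,0,0],
    [1,149,282,0,0],
    [1,149,282,20,0],
    [1,149,282,45,0],
    [1,149,282,45,0],
  ],
)

```text
clock: 5.45
position: [473.0, 283.5, 83.9]
ee_rot: [0.001, 1.0, -0.004, -0.004]
contact_force: [-1.6, -0.7, -3.3]
gripper_width: 59.0
grasp_force: 66.7
```

```bash
python3 - <<'E'
from h import *
s=arm.read_state();print(s['position'])
c=cam('wrist'); a=arm.get_image('wrist'); cv2.imwrite('pics/c1.png',a)
print(proj(c,(475,287,4)),proj(c,(428,287,4)),proj(c,(475,334,4)),proj(c,(475,240,4)))
E
```

```text
[473.00570688 283.53108824  83.88252295]
[263.67658447 202.19815715] [263.91662669 138.38028541] [327.49438437 202.23379   ] [200.08470689 202.16265046]
```

View pics/c1.png

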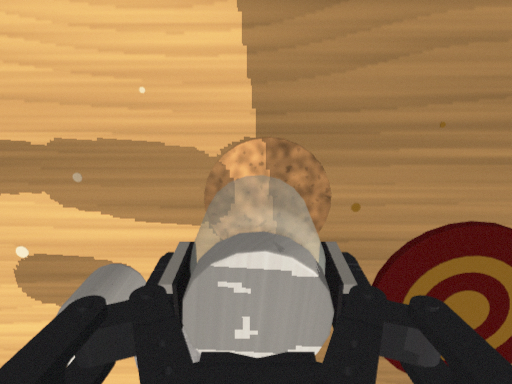

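Coaster centre is at (268,202), as predicted within 3 mm. I'll lower the jar and release it.

>>> drive_tool(
  targets=[
    [1,0,5,15,0],
    [1,0,5,28,0],
    [1,0,5,36,0],
    [1,0,5,41,0],
    [1,0,5,43,0],
    [1,0,5,43,0],
  ],
)

```text
clock: 6.1
position: [475.8, 291.7, 45.4]
ee_rot: [0.0, 1.0, -0.0, 0.0]
contact_force: [-0.2, 0.4, -4.3]
gripper_width: 59.3
grasp_force: 66.8
```

>>> drive_tool(
  targets=[
    [-1,0,0,0,0],
    [-1,0,0,0,0],
    [-1,0,0,0,0],
    [-1,0,0,0,0],
    [-1,0,0,0,0],
    [-1,0,0,0,0],
    [-1,0,0,0,0],
  ],
)

```text
clock: 6.8
position: [475.7, 291.8, 45.3]
ee_rot: [0.0, 1.0, 0.0, 0.0]
contact_force: [0.2, 0.0, 0.2]
gripper_width: 85.6
grasp_force: 0.0
```

>>> drive_tool(
  targets=[
    [-1,0,0,-30,0],
    [-1,0,0,-80,0],
    [-1,0,0,-130,0],
    [-1,0,0,-170,0],
    [-1,0,0,-190,0],
    [-1,0,0,-190,0],
    [-1,0,0,-190,0],
  ],
)

```text
clock: 7.5
position: [475.3, 291.6, 235.0]
ee_rot: [0.0, 1.0, 0.0, -0.0]
contact_force: [-0.8, -0.0, -0.2]
gripper_width: 85.8
grasp_force: 0.0
```

```bash
python3 - <<'E'
from h import *
s=arm.read_state();print(s['position'])
c=cam('wrist'); a=arm.get_image('wrist'); cv2.imwrite('pics/c2.png',a)
print(proj(c,(475,290,89)),proj(c,(475,290,4)))
g=cv2.cvtColor(a,cv2.COLOR_BGR2HSV); m=(g[...,1]<40).astype(np.uint8)*255
for q in cv2.findContours(m,0,1)[0]:
    if cv2.contourArea(q)>600: (u,v),r=cv2.minEnclosingCircle(q); print(u,v,r,ray(c,u,v,89))
E
```

```text
[475.29360212 291.61824544 235.0364311 ]
[256.26513267 174.66664877] [256.53636778 155.66907114]
220.5 259.0 51.97365188598633 [563.84265047 253.4448197   89.        ]
255.55186462402344 356.0 256.87115478515625 [688.76755842 288.79289987  89.        ]
257.6949157714844 172.51422119140625 28.905946731567383 [472.92915608 291.33264855  89.        ]
```

>>> drive_tool(
  targets=[
    [-1,-5,-625,0,0],
    [-1,-5,-625,0,0],
    [-1,-5,-625,0,0],
    [-1,-5,-625,0,0],
    [-1,-5,-625,0,0],
    [-1,-5,-625,0,0],
    [-1,-5,-625,0,0],
    [-1,-5,-625,0,0],
    [-1,-5,-625,0,0],
    [-1,-5,-625,0,0],
    [-1,-5,-625,0,0],
    [-1,-5,-625,0,0],
  ],
)

```text
clock: 8.75
position: [479.3, -310.0, 233.2]
ee_rot: [0.0, 1.0, 0.001, -0.002]
contact_force: [1.3, 1.1, -0.1]
gripper_width: 85.3
grasp_force: 0.0
```

>>> drive_tool(
  targets=[
    [-1,0,0,0,0],
    [-1,0,0,0,0],
  ],
)

```text
clock: 8.95
position: [479.3, -309.1, 232.7]
ee_rot: [0.002, 1.0, 0.001, -0.002]
contact_force: [-0.1, -0.1, -0.9]
gripper_width: 85.5
grasp_force: 0.0
```

```bash
python3 - <<'E'
from h import *
s=arm.read_state();print(s['position'],s['joints'])
c=cam('wrist'); a=arm.get_image('wrist'); cv2.imwrite('pics/k1.png',a)
for P in((484,-340,108),(484,-340,66),(425,-425,95)): print(P,proj(c,P))
E
```

```text
[ 479.25216954 -309.05617041  232.72684298] [-2.89028858e-01  2.93263381e-01 -1.23828946e-01 -5.87613229e-04
 -1.15854258e+00 -1.28455470e+00]
(484, -340, 108) [222.41118492 187.3637406 ]
(484, -340, 66) [226.73546778 174.80890608]
(425, -425, 95) [122.11099947 117.38682456]
```

View pics/k1.png

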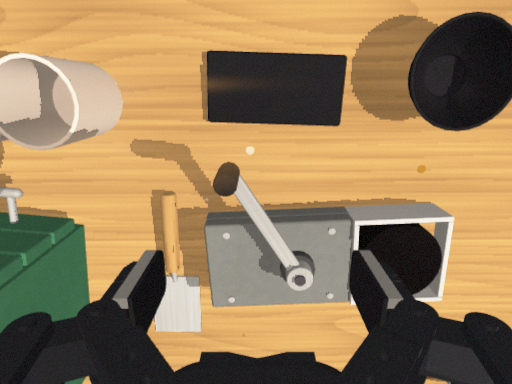

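The knob top is at (223,184), within 3 px of the prediction. I'll straddle it with the open fingers.

>>> drive_tool(
  targets=[
    [-1,-4,-31,30,0],
    [-1,-4,-31,70,0],
    [-1,-4,-31,110,0],
    [-1,-4,-31,140,0],
    [-1,-4,-31,157,0],
    [0.1,-4,-31,157,0],
    [0.1,-4,-31,157,0],
    [0.1,-4,-31,157,0],
    [0.1,-4,-31,157,0],
    [0.1,-4,-31,157,0],
    [0.1,-4,-31,157,0],
  ],
)

```text
clock: 10.1
position: [484.7, -339.3, 79.0]
ee_rot: [0.0, 1.0, -0.0, 0.001]
contact_force: [0.6, 0.5, 0.2]
gripper_width: 38.5
grasp_force: 0.0
```

>>> drive_tool(
  targets=[
    [0.1,6,18,3,0],
    [0.1,11,29,3,0],
    [0.1,16,40,3,0],
    [0.1,19,52,3,0],
    [0.1,21,64,3,0],
    [0.1,22,76,3,0],
    [0.1,22,88,3,0],
    [0.1,22,100,3,0],
    [0.1,20,112,3,0],
    [0.1,17,124,3,0],
    [0.1,12,136,3,0],
    [0.1,12,136,3,0],
  ],
)

```text
clock: 11.3
position: [469.3, -203.8, 75.1]
ee_rot: [0.0, 1.0, -0.0, -0.003]
contact_force: [-4.6, -6.9, 1.2]
gripper_width: 38.3
grasp_force: 3.4
```

>>> drive_tool(
  targets=[
    [0.1,-2,5,0,0],
    [0.1,-5,11,0,0],
    [0.1,-7,15,0,0],
    [0.1,-9,19,0,0],
    [0.1,-9,21,0,0],
    [0.1,-9,21,0,0],
  ],
)

```text
clock: 11.9
position: [478.1, -183.7, 74.9]
ee_rot: [0.001, 1.0, -0.001, -0.003]
contact_force: [-5.2, -7.2, 0.6]
gripper_width: 38.3
grasp_force: 3.8
```

>>> drive_tool(
  targets=[
    [0.1,-2,3,0,0],
    [0.1,-4,6,0,0],
    [0.1,-5,9,0,0],
    [0.1,-5,9,0,0],
  ],
)

```text
clock: 12.3
position: [478.8, -181.5, 74.8]
ee_rot: [0.001, 1.0, -0.005, -0.009]
contact_force: [-11.3, -43.7, -0.1]
gripper_width: 38.6
grasp_force: 21.6
```

>>> drive_tool(
  targets=[
    [0.1,6,-17,0,0],
    [0.1,15,-40,0,0],
    [0.1,20,-64,0,0],
    [0.1,21,-88,0,0],
    [0.1,18,-112,0,0],
    [0.1,10,-135,0,0],
    [0.1,5,-150,0,0],
    [0.1,-1,-163,0,0],
    [0.1,-1,-166,0,0],
    [0.1,-1,-166,0,0],
    [0.1,-1,-166,0,0],
  ],
)

```text
clock: 13.4
position: [486.9, -338.6, 75.2]
ee_rot: [0.0, 1.0, 0.0, -0.0]
contact_force: [-0.4, 0.6, 0.2]
gripper_width: 38.3
grasp_force: 0.0
```

>>> drive_tool(
  targets=[
    [0.1,0,0,-40,0],
    [0.1,0,0,-85,0],
    [0.1,0,0,-130,-8],
    [0.1,-10,30,-155,-16],
    [0.1,-25,70,-155,-24],
    [0.1,-40,110,-155,-32],
    [0.1,-55,155,-155,-40],
    [0.1,-70,200,-155,-48],
    [0.1,-85,235,-155,-56],
    [0.1,-95,265,-155,-64],
    [0.1,-101,279,-155,-72],
    [0.1,-101,279,-155,-80],
  ],
)

```text
clock: 14.6
position: [588.5, -57.2, 230.1]
ee_rot: [-0.647, 0.763, 0.0, 0.0]
contact_force: [-0.1, -0.0, -0.2]
gripper_width: 38.5
grasp_force: 0.0
```

>>> drive_tool(
  targets=[
    [-0.1,0,0,0,-8],
    [-0.1,0,0,0,-10],
    [-0.1,0,0,0,-10],
  ],
)

```text
clock: 14.9
position: [587.8, -59.5, 230.3]
ee_rot: [0.707, -0.707, -0.0, 0.0]
contact_force: [-0.3, 0.5, 0.6]
gripper_width: 46.9
grasp_force: 0.0
```

```bash
python3 - <<'E'
from h import *
s=arm.read_state();print(s['position'],s['joints'],R.from_quat(s['ee_rot']).as_matrix().round(3))
c=cam('wrist'); a=arm.get_image('wrist'); cv2.imwrite('pics/b1.png',a)
for P in((588,8,16),(551,168,60),(621,241,0)): print(P,proj(c,P))
g=cv2.cvtColor(a,cv2.COLOR_BGR2HSV); m=(g[...,2]<60).astype(np.uint8)*255
for q in cv2.findContours(m,0,1)[0]:
    if cv2.contourArea(q)>600: (u,v),r=cv2.minEnclosingCircle(q); print(u,v,r,ray(c,u,v,16))
E
```

```text
[587.8202351  -59.46130201 230.3071621 ] [ 1.72953777e-01  3.27652164e-01 -8.04655600e-02 -2.42151194e-04
 -1.16308552e+00 -1.72002307e-01] [[ 0.001 -1.    -0.   ]
 [-1.    -0.001  0.   ]
 [-0.     0.    -1.   ]]
(588, 8, 16) [257.52387932 215.14362774]
(551, 168, 60) [287.69538552 350.23947613]
(621, 241, 0) [235.00891782 357.78091719]
255.5 378.5 255.53973388671875 [590.77924697 262.5246865   16.        ]
256.11907958984375 212.4490966796875 39.066505432128906 [589.68238928   4.5246741   16.        ]
17.5 166.0 77.98888397216797 [862.18359634 -52.33831709  16.        ]
455.1826477050781 117.81736755371094 59.15568542480469 [ 372.85133211 -106.46184313   16.        ]
249.19100952148438 77.7022476196289 49.49259567260742 [ 596.83590884 -147.61952689   16.        ]
```

View pics/b1.png

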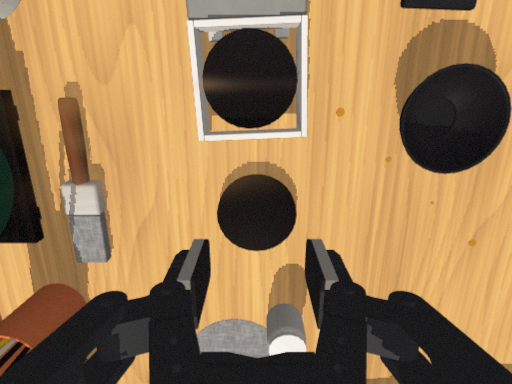

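The blank is out at (256,212), i.e. (589,5), with the magazine behind it and the mat and tin ahead. I'll descend behind it.

>>> drive_tool(
  targets=[
    [-0.15,2,-1,50,0],
    [-0.15,2,-1,100,0],
    [-0.15,2,-1,150,0],
    [-0.15,2,-1,185,0],
    [-0.15,2,-1,210,0],
    [-0.15,2,-1,222,0],
    [-0.15,2,-1,227,0],
    [-0.15,2,-1,227,0],
  ],
)

```text
clock: 15.75
position: [589.9, -62.1, 3.7]
ee_rot: [0.707, -0.707, 0.0, -0.0]
contact_force: [-0.4, -0.6, 0.0]
gripper_width: 49.3
grasp_force: 0.0
```

>>> drive_tool(
  targets=[
    [-0.15,-4,5,0,5],
    [-0.15,-8,10,0,10],
    [-0.15,-13,13,0,15],
    [-0.15,-24,12,0,15],
    [-0.15,-37,6,0,15],
    [-0.15,-51,0,0,15],
    [-0.15,-65,-6,0,15],
    [-0.15,-79,-12,0,15],
    [-0.15,-93,-18,0,15],
    [-0.15,-107,-24,0,15],
    [-0.15,-122,-30,0,15],
    [-0.15,-134,-35,0,15],
  ],
)

```text
clock: 16.95
position: [625.1, 73.3, 3.2]
ee_rot: [-0.609, 0.793, -0.0, 0.0]
contact_force: [-0.9, -2.6, 2.3]
gripper_width: 49.2
grasp_force: 1.6
```

```bash
cat > look.py <<'E'
from h import *
s=arm.read_state();print(s['position'].round(1))
c=cam('top'); a=arm.get_image('top'); cv2.imwrite('pics/t_%d.png'%(s['clock']*100),a)
def circ(m,x0,y0,x1,y1,z,nm,lo):
    k=np.zeros_like(m); k[y0:y1,x0:x1]=m[y0:y1,x0:x1]
    for q in cv2.findContours(k,0,1)[0]:
        if cv2.contourArea(q)>lo: (u,v),r=cv2.minEnclosingCircle(q); x,y,w,h=cv2.boundingRect(q); print(nm,(x,y,w,h),round(r,1),ray(c,u,v,z).round(1))
g=cv2.cvtColor(a,cv2.COLOR_BGR2HSV)
circ((g[...,2]<50).astype(np.uint8)*255,150,150,275,215,16,'blk',60)
w=cam('wrist'); b=arm.get_image('wrist'); cv2.imwrite('pics/w_%d.png'%(s['clock']*100),b)
v=np.hstack([cv2.resize(a[150:250,150:300],(360,240),interpolation=cv2.INTER_CUBIC),cv2.resize(b,(320,240))]); cv2.imwrite('pics/look_%d.png'%(s['clock']*100),v)
E
python3 look.py; ls pics | grep look
```

```text
[625.1  73.3   3.2]
blk (207, 177, 34, 21) 17.0 [640.6 102.6  16. ]
look_1695.png
```

View pics/look_1695.png

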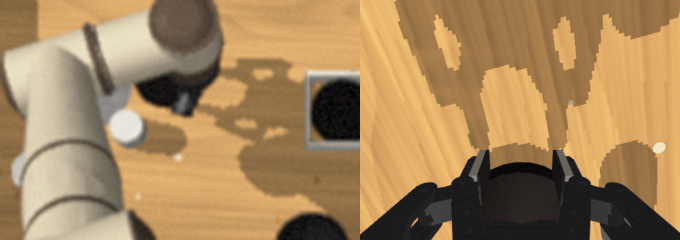

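The right pane shows the blank cradled between the two fingers (rim at about (520,163)), and the top view shows the tin undisturbed. Next I'll steer past the tin onto the mat.

>>> drive_tool(
  targets=[
    [-0.15,-14,-7,0,-8.5],
    [-0.15,-30,-12,0,-17],
    [-0.15,-46,-16,0,-25.5],
    [-0.15,-60,-11,0,-27],
    [-0.15,-73,-5.5,0,-27],
    [-0.15,-85,1,0,-27],
    [-0.15,-96,7,0,-27],
    [-0.15,-104,11,0,-27],
    [-0.15,-109,14,0,-27],
    [-0.15,-112,16,0,-27],
    [-0.15,-112,16,0,-27],
  ],
)

```text
clock: 18.15
position: [637.9, 184.5, 3.4]
ee_rot: [0.777, -0.629, 0.0, -0.0]
contact_force: [-0.1, 0.1, 0.3]
gripper_width: 48.9
grasp_force: 0.0
```

```bash
python3 look.py; python3 - <<'E'
from h import *
c=cam('wrist'); a=cv2.imread(sorted(__import__('glob').glob('pics/w_*'))[-1])
g=cv2.cvtColor(a,cv2.COLOR_BGR2GRAY)
print(arm.read_state()['position'],g[150:330:8,256])
for v in range(150,330,8): print(v,ray(c,256,v,16)[:2].round(0),end=' ')
E
```

```text
[637.9 184.5   3.4]
blk (175, 167, 32, 29) 18.2 [641.5 218.2  16. ]
[638.14615983 183.97591692   3.43237976] [135 193 193 195 194 191 193 199 199 194 190 105 102 107   9  10  29  24
  30  31  32  32  29]
150 [650. 130.] 158 [649. 134.] 166 [649. 137.] 174 [648. 140.] 182 [647. 144.] 190 [647. 147.] 198 [646. 151.] 206 [645. 154.] 214 [644. 158.] 222 [644. 162.] 230 [643. 165.] 238 [642. 169.] 246 [641. 173.] 254 [640. 177.] 262 [640. 181.] 270 [639. 185.] 278 [638. 189.] 286 [637. 194.] 294 [636. 198.] 302 [635. 202.] 310 [634. 207.] 318 [633. 211.] 326 [632. 216.]
```

>>> drive_tool(
  targets=[
    [-0.15,8,0,0,0],
    [-0.15,20,0,0,0],
    [-0.15,20,0,-40,0],
    [-0.15,20,0,-90,0],
    [-0.15,20,0,-140,0],
    [-0.15,20,0,-190,0],
    [-0.15,20,0,-228,0],
    [-0.15,20,0,-228,0],
    [-0.15,20,0,-228,0],
  ],
)

```text
clock: 19.15
position: [642.4, 163.6, 232.5]
ee_rot: [0.777, -0.63, 0.0, -0.001]
contact_force: [-0.4, 0.7, -0.6]
gripper_width: 49.3
grasp_force: 0.0
```

```bash
python3 look.py; python3 - <<'E'
from h import *
import glob
c=cam('wrist'); a=cv2.imread(sorted(glob.glob('pics/w_*'))[-1]); s=arm.read_state(); print(s['position'],s['ee_rot'],s['joints'])
g=cv2.cvtColor(a,cv2.COLOR_BGR2HSV)
m=(g[...,2]<60).astype(np.uint8)*255
for q in cv2.findContours(m,0,1)[0]:
    if cv2.contourArea(q)>1000: (u,v),r=cv2.minEnclosingCircle(q); print(cv2.boundingRect(q),u,v,r,ray(c,u,v,16))
print('mat edges',[proj(c,p) for p in((621,241,0),(691,241,0),(551,241,0),(621,171,0))])
E
```

```text
[642.4 163.6 232.5]
blk (175, 171, 26, 25) 12.9 [626.2 231.6  16. ]
blk (183, 150, 23, 24) 14.5 [711.7 211.5  16. ]
[641.45791795 163.47331578 229.70801751] [ 0.77675738 -0.62979811 -0.00088088  0.00123833] [ 4.93037404e-01  4.50624443e-01  1.08282768e-01 -7.09160920e-04
 -1.23141961e+00 -2.84592425e-01]
(0, 240, 512, 144) 255.5 377.5 255.55929565429688 [577.96476325 476.12127615  16.        ]
(218, 179, 79, 75) 256.9150085449219 216.895263671875 39.13101577758789 [627.37915608 231.31482417  16.        ]
mat edges [array([260.28456108, 219.90785447]), array([205.21882143, 209.23422371]), array([314.11646089, 230.3423247 ]), array([272.56246854, 166.85763891])]
```

```bash
ls pics | grep look
```

```text
look_1695.png
look_1814.png
look_1914.png
```

```bash
python3 - <<'E'
from h import *
import glob
c=cam('wrist'); a=cv2.imread(sorted(glob.glob('pics/w_*'))[-1]); g=cv2.cvtColor(a,cv2.COLOR_BGR2HSV)
m=((g[...,1]<60)|(g[...,2]<60)).astype(np.uint8)*255; m[240:]=0
m=cv2.morphologyEx(m,cv2.MORPH_OPEN,np.ones((5,5)))
for q in cv2.findContours(m,0,1)[0]:
    if cv2.contourArea(q)>3000:
        q=q[:,0][(q[:,0,1]<232)]; W=np.array([ray(c,*p,0)[:2] for p in q]); 
        A=np.c_[2*W,np.ones(len(W))]; k=np.ones(len(W),bool)
        for _ in range(6):
            x=np.linalg.lstsq(A[k],(W[k]**2).sum(1),rcond=None)[0]; r=np.sqrt(x[2]+x[0]**2+x[1]**2); e=abs(np.hypot(*(W-x[:2]).T)-r); k=e<max(3,1.5*np.median(e))
        print(x[:2],r,k.sum(),len(W))
cv2.imwrite('pics/w19.png',a)
E
```

```text
[619.97963368 241.29206588] 68.55143131198025 179 181
```

View pics/w19.png

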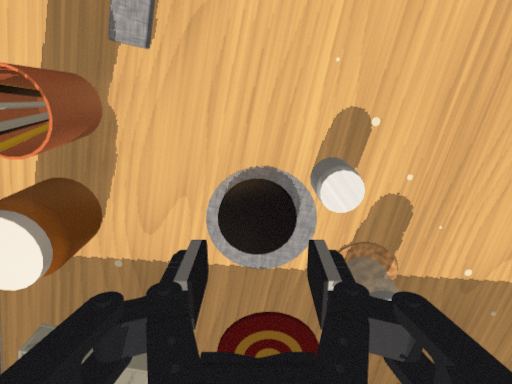

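The blank (256,216) lies wholly within the grey mat, and the tin and jar are untouched. Now back to the lever.

>>> drive_tool(
  targets=[
    [-0.15,38,21,0,8.5],
    [-0.15,76,43,0,17],
    [-0.15,115,64,0,25.5],
    [-0.15,153,86,0,34],
    [-0.15,191,107,0,42.5],
    [-0.15,230,128,0,51],
    [-0.15,268,150,0,59.5],
    [-0.15,306,171,0,68],
    [-0.15,344,193,0,76.5],
    [-1,383,214,0,85],
    [-1,421,236,0,93.5],
    [-1,459,257,0,102],
  ],
)

```text
clock: 20.45
position: [484.5, -339.4, 229.4]
ee_rot: [0.003, 1.0, 0.001, -0.002]
contact_force: [1.8, 0.1, -0.0]
gripper_width: 85.4
grasp_force: 0.0
```

>>> drive_tool(
  targets=[
    [-1,0,0,0,0],
    [-1,0,0,0,0],
    [-1,0,0,0,0],
  ],
)

```text
clock: 20.75
position: [485.9, -337.3, 230.1]
ee_rot: [-0.0, 1.0, 0.001, -0.001]
contact_force: [0.5, 0.7, -0.8]
gripper_width: 85.5
grasp_force: 0.0
```

```bash
python3 - <<'E'
from h import *
s=arm.read_state();print(s['position'],s['ee_rot'])
c=cam('wrist'); a=arm.get_image('wrist'); g=cv2.cvtColor(a,cv2.COLOR_BGR2HSV)
print(proj(c,(484.5,-340,108)))
m=(g[...,2]<70).astype(np.uint8)*255
for q in cv2.findContours(m,0,1)[0]:
    if cv2.contourArea(q)>150: print(cv2.boundingRect(q))
E
```

```text
[ 485.89080382 -337.28314239  230.12786837] [-3.96832767e-04  9.99999255e-01  5.00477819e-04 -1.04044106e-03]
[254.79294281 180.99751457]
(0, 219, 512, 165)
(245, 175, 24, 14)
(233, 43, 142, 77)
(438, 4, 74, 121)
```

>>> drive_tool(
  targets=[
    [-1,1,-2,40,0],
    [-1,1,-2,80,0],
    [-1,1,-2,115,0],
    [-1,1,-2,140,0],
    [-1,1,-2,155,0],
    [0.1,1,-2,155,0],
    [0.1,1,-2,155,0],
    [0.1,1,-2,155,0],
    [0.1,1,-2,155,0],
    [0.1,1,-2,155,0],
    [0.1,1,-2,155,0],
  ],
)

```text
clock: 21.9
position: [485.4, -339.9, 76.9]
ee_rot: [0.0, 1.0, -0.0, 0.001]
contact_force: [-0.2, -0.4, -0.5]
gripper_width: 38.6
grasp_force: 0.0
```

>>> drive_tool(
  targets=[
    [0.1,6,18,0,0],
    [0.1,11,29,0,0],
    [0.1,16,40,0,0],
    [0.1,19,52,0,0],
    [0.1,21,64,0,0],
    [0.1,22,76,0,0],
    [0.1,22,88,0,0],
    [0.1,22,100,0,0],
    [0.1,20,112,0,0],
    [0.1,17,124,0,0],
    [0.1,12,136,0,0],
    [0.1,12,136,0,0],
  ],
)

```text
clock: 23.1
position: [469.9, -204.2, 75.8]
ee_rot: [0.0, 1.0, -0.0, -0.004]
contact_force: [-5.6, -7.0, 1.1]
gripper_width: 38.4
grasp_force: 3.3
```

>>> drive_tool(
  targets=[
    [0.1,-2,5,0,0],
    [0.1,-5,11,0,0],
    [0.1,-7,15,0,0],
    [0.1,-9,19,0,0],
    [0.1,-11,23,0,0],
    [0.1,-12,26,0,0],
    [0.1,-13,28,0,0],
    [0.1,-14,30,0,0],
    [0.1,-14,30,0,0],
  ],
)

```text
clock: 24.0
position: [479.7, -181.6, 75.6]
ee_rot: [0.001, 1.0, -0.004, -0.008]
contact_force: [-11.4, -40.1, -0.8]
gripper_width: 38.5
grasp_force: 20.1
```

At the stop (40 N); follow it back, then rise.

>>> drive_tool(
  targets=[
    [0.1,6,-17,0,0],
    [0.1,15,-40,0,0],
    [0.1,20,-64,0,0],
    [0.1,21,-88,0,0],
    [0.1,18,-112,0,0],
    [0.1,10,-135,0,0],
    [0.1,5,-150,0,0],
    [0.1,-1,-163,0,0],
    [0.1,-1,-166,0,0],
    [0.1,-1,-166,0,0],
    [0.1,-1,-166,0,0],
  ],
)

```text
clock: 25.1
position: [487.7, -339.2, 76.2]
ee_rot: [-0.0, 1.0, 0.0, -0.0]
contact_force: [0.9, -0.5, -0.4]
gripper_width: 38.4
grasp_force: 0.0
```

>>> drive_tool(
  targets=[
    [0.1,0,0,-40,0],
    [0.1,0,0,-85,0],
    [0.1,0,0,-130,0],
    [0.1,0,0,-155,0],
    [0.1,30,-30,-155,0],
    [0.1,60,-30,-155,0],
    [0.1,80,-30,-155,0],
    [0.1,80,-30,-155,0],
    [0.1,80,-30,-155,0],
    [0.1,80,-30,-155,0],
  ],
)

```text
clock: 26.1
position: [409.0, -369.5, 231.4]
ee_rot: [-0.0, 1.0, -0.0, 0.0]
contact_force: [-0.5, 0.5, -0.3]
gripper_width: 38.4
grasp_force: 0.0
```

```bash
python3 look.py; python3 - <<'E'
from h import *
import glob
a=cv2.imread(sorted(glob.glob('pics/t_*'))[-1])
v=cv2.resize(a[150:265,150:380],(800,400),interpolation=cv2.INTER_CUBIC); cv2.imwrite('pics/fin.png',v)
E
```

```text
[ 409.  -369.5  231.4]
blk (237, 185, 25, 24) 12.4 [589.1   6.6  16. ]
blk (175, 171, 26, 25) 12.8 [626.1 231.8  16. ]
```

View pics/fin.png

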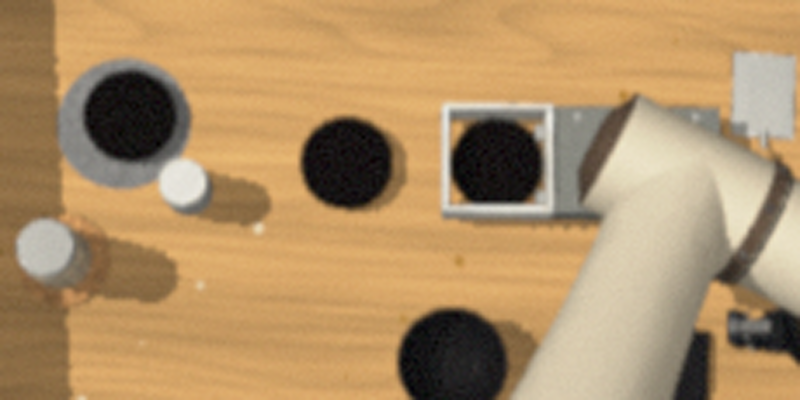

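The final view shows the jar on the coaster (50,250), the first blank on the mat (130,115), the second at the mouth (347,162) and the third in the magazine (497,162). I'm handing the job in.

```bash
python3 -c "
from bench import arm
print(arm.job_done())"
```

```text
the job is handed in; nothing more can be done
None
```

I handed the job in at about 26 s on the robot's clock: by the last pictures the jar is on the coaster, the first blank is on the mat about 12 mm off its centre, the second waits at the mouth and the third is in the feeder. No bystander looked disturbed, and I have not seen the judge's verdict.

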